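# Empty the lathe's tipping catch tray into its tote

## Robot

A 7-joint arm with a two-finger parallel gripper is mounted at the origin on a cart in front of the work surface, level with it; the furniture and walls round the work are solid. World frame = base frame: x ahead of the robot, y to its left, z up, the work surface at z = 0. Lengths are in m, angles in rad, forces in N, time in s.
With the tool pointing down it reaches from about 0.4 to 0.85 m from the base axis. Payload 4.5 kg.
Tool frame: the origin (TCP) lies midway between the tips of the shut fingers; the grasp point (between the pads) lies 19 mm behind it; z points along the fingers, y is the line along which they close (so a half turn about z gives the same grasp; the last joint's range is limited). The gripper opens to 88 mm and grips with 3 to 60 N. Pads are 18 mm wide; open, the fingers measure 123 mm over their backs; the gripper's body (75 mm by 187 mm) begins 45 mm behind the grasp point.
Start: joints at [1.347, 0.689, -0.195, 1.565, 0.157, 0.902, -0.215], TCP at [0.159, -0.604, 0.239] pointing down, gripper open.
Joint ranges: [-3.01, 3.01], [-0.46, 2.08], [-1.47, 1.51], [0.13, 2.56], [-1, 4.14], [0.04, 2.09], [-2.66, 2.66]. Speed limits (rad/s): [2.57, 2.57, 3.14, 3.14, 3.14, 3.14, 3.14].

## Interface

Orientations are given as a unit quaternion [x, y, z, w].
In Python, from plant import get_state, viewer, workorder gives the robot as it stands. The module is installed in compiled form; this text tells all that it offers.
- The arm moves only by the tool step_arm, never from a script. Its argument "motion" is a list of rows, each an object of numbers: "wx", "wy", "wz": the turn, a rotation vector about the tool's x, y, z each as a share of 180 degrees, from -1 to 1; "dx", "dy", "dz": the shift along the tool's x, y, z each as a share of 8 cm, from -1 to 1; "claw": the finger opening in mm, from 0 to 88.1. A call has 1 to 8 rows; each row is the pose to reach, as a shift and turn from the pose commanded when the call began, along the tool's axes at that moment, turning the shorter way round; what a row does not reach only later rows make up. A row lasts 1/10 s, in which the tool goes at most 50 mm and 8.59 degrees, less where a joint would pass 70% of its speed; a pose out of reach is approached as far as the arm can. A call with a number of a shift or a turn outside -1 to 1 is refused whole. A call with a gripper value outside its range is refused whole. The fingers move at their own pace and stop on an object; "force" is the grip in N (left out, the last holds). Time passes only in rows, so rows that repeat a pose let the fingers close. It gives the time, the measured TCP pose, the force, the opening and the grip force at its end, in the units of the state.
- get_state(): the state, without advancing time (a new reading comes with each control period).
- viewer.snapshot(name): name is "scene" or "top" or "wrist"; returns (picture, depth): 480x640x3 uint8, red, green, blue; 480x640 float32, m along the optical axis (not along the pixel's ray), 0 where there is no reading.
- viewer.calibration(name): a dict with "vfov" (degrees; the focal length in pixels is half the picture's height over the tangent of half this angle, whatever the lens; pixels are square), "cx", "cy" (the principal point, pixels), "extrinsics" (4x4, takes a point from camera to world coordinates). Camera axes: x right, y down, z forward; pixel columns grow to the right and rows downward; lengths in m; the calibration is good to about 2 mm. A picture is of the moment at which its call begins: read the wrist's pose just before it. calibration takes no time and is no camera call; for the wrist camera it gives the pose at the moment of the call.
- workorder.finish_job(): hands the job in; it is judged then, once.
The state is a dict: "clock": time; "q": joint angles; "qd": joint speeds; "joint_torque": joint torques, N m; "tool_pos": TCP position; "eef_rot": TCP orientation; "contact_force": force on the tool from outside, world axes, zero at the start; "moment": the same for the moment, N m; "opening": opening from 0.0 (shut) to 1.0 (fully open); "finger_force": force on a finger pad.
Only numpy, scipy, OpenCV 4.12 (cv2) and the standard library are available. Lean on these libraries where they do the work, as an engineer would, in place of code of your own. Each camera call takes 0.05 s, during which the arm holds its last target. There are 200 camera calls.

## Task

Collect the finished brass parts from the lathe's catch tray: bring the empty grey tote up fully home against the stop bar between the guide rails under the spout, then tip the tray smoothly by its handle until all four parts have slid into the tote. Lower the tray gently back onto its rest, without letting it drop, and let go; the tote stays docked and the loupe and brush are left where they are.

Things in the scene. Friction and masses are not known exactly. Their poses are not given: they have to be found in the camera images.
- stand: grey steel stand fixed to the bench, 103 mm wide. Origin on the bench below the hinge; x along the hinge, tray handle towards +y, spout towards -y. Stop bar (24 mm high): face at y = +8 mm. Guide rails 14 mm high, 92 mm apart inside, run to y = -45 mm, then flare to 111 mm at y = -67 mm. Cheeks at x = +-49 mm rise to 97 mm. Base plate ends at y = +106 mm
- tray (a joint): tipping angle (rad) of the sheet-steel tray: 0 level on its rest, grows as the handle end rises, stop 1.15. 0.3 kg, nearly free; falls back if released. Pan 84 mm wide, from its open spout lip 22 mm to -y of the hinge (60 mm wide there) to the rear wall 95 mm to +y; wall tops 113 mm, floor 89 mm above the bench. Parts slide from 0.45 to 0.7 rad on
- tray_handle (a point): middle of the tray's handle: a black round sleeve 12 mm thick, 52 mm long along the stand's x, carried 37 mm behind the rear wall by two 6 mm rods at x = +-33 mm. With the tray down it lies 132 mm to +y of the hinge and 115 mm above the bench (30 mm above the hinge); it turns with the tray about the hinge
- tray_hinge (a point): middle of the hinge axis, 85 mm above the stand's origin; the axis runs along the stand's x
- dock (a point): point on the bench, 57 mm to the -y side of the stand's origin, where the tote's origin lies when the tote is home against the stop bar
- tote: open grey plastic box, 84 (x) by 130 (y) by 36 mm high, walls and floor 4 mm, 0.2 kg, loose on the bench. Origin: centre of its underside. Its -y end wall is thickened inside by a grip rail 56 mm long: there 11 mm thick (y = -65 to -54 mm, z = 20 to 36 mm). Brought home rail end last, its x and y run along the stand's
- part_1: one of four identical turned brass nuts (hexagon head and tapered nose), 14 x 24 x 12 mm, lying in the tray; origin: centre of its underside, its long axis is y
- part_2: one of four identical turned brass nuts (hexagon head and tapered nose), 14 x 24 x 12 mm, lying in the tray; origin: centre of its underside, its long axis is y
- part_3: one of four identical turned brass nuts (hexagon head and tapered nose), 14 x 24 x 12 mm, lying in the tray; origin: centre of its underside, its long axis is y
- part_4: one of four identical turned brass nuts (hexagon head and tapered nose), 14 x 24 x 12 mm, lying in the tray; origin: centre of its underside, its long axis is y
- loupe: black eyeglass, 38 mm across and 30 mm high, a bystander standing on the bench; origin: centre of its underside
- brush: small wooden-handled brush, 83 mm long, a bystander lying on the bench; origin: centre of its underside

How it is judged:
On the way, in this order (a step that is already met when the one before it is completed fails the run):
1. the tote stands home under the spout while the tray is still down (horizontal distance between tote and dock below 0.01 m and angle between the y axis of tote and the y axis of stand, either way round below 0.12 rad and angle between tote's own z axis and vertical below 0.06 rad and value of joint tray below 0.1 rad), for 0.2 s.
2. the tray is tipped and all four parts have slid into the docked tote (horizontal distance between tote and dock below 0.01 m and angle between the y axis of tote and the y axis of stand, either way round below 0.12 rad and angle between tote's own z axis and vertical below 0.06 rad and x of part_1 in the frame of tote between -0.038 and 0.038 m and y of part_1 in the frame of tote between -0.061 and 0.061 m and z of each of part_1, part_2, part_3, part_4 in the frame of tote below 0.03 m and x of part_2 in the frame of tote between -0.038 and 0.038 m and y of part_2 in the frame of tote between -0.061 and 0.061 m and x of part_3 in the frame of tote between -0.038 and 0.038 m and y of part_3 in the frame of tote between -0.061 and 0.061 m and x of part_4 in the frame of tote between -0.038 and 0.038 m and y of part_4 in the frame of tote between -0.061 and 0.061 m and value of joint tray above 0.2 rad), for 0.1 s.
At the end, for the whole second after the job is handed in: All four brass parts lie at rest inside the tote (below its rim), the tote stands on the bench within 10 mm and 0.12 rad of home in the dock, and the tray lies back on its rest (within 0.04 rad), released (horizontal distance between tote and dock below 0.01 m and angle between the y axis of tote and the y axis of stand, either way round below 0.12 rad and angle between tote's own z axis and vertical below 0.06 rad and x of part_1 in the frame of tote between -0.038 and 0.038 m and y of part_1 in the frame of tote between -0.061 and 0.061 m and z of each of part_1, part_2, part_3, part_4 in the frame of tote below 0.03 m and x of part_2 in the frame of tote between -0.038 and 0.038 m and y of part_2 in the frame of tote between -0.061 and 0.061 m and x of part_3 in the frame of tote between -0.038 and 0.038 m and y of part_3 in the frame of tote between -0.061 and 0.061 m and x of part_4 in the frame of tote between -0.038 and 0.038 m and y of part_4 in the frame of tote between -0.061 and 0.061 m and value of joint tray below 0.04 rad and linear speed of each of part_1, part_2, part_3, part_4, tote below 0.02 m/s); the robot touches nothing.
It fails at once if the tray is jerked up or let drop (faster than 4 rad/s) (velocity of joint tray above 4 rad/s or velocity of joint tray below -4 rad/s).
It fails at once if the loupe or the brush is moved by more than 30 mm (distance of any of loupe, brush from where it was at the start of the episode above 0.03 m).
It also fails if it takes over 64 s, if anything falls off the work surface, if the arm or the gripper's body presses on something with over 40 N, if the wrist force passes 120 N, or if a joint passes its speed limit or range.

## Working session

There is one attempt and no reset: what is moved stays moved. The work goes in short steps, Python scripts to look and compute and a tool call to move; the robot and the scene stay as the last step left them, time stands still between calls to the robot, and variables do not carry over. Pictures are saved under pics/ and viewed, at most 10 in all, crops included, and the job is handed in when it is done.

Besides the shell and the picture viewer there is one more tool, called after "Call:" as name([rows], argument=value, ...), one row to a line, values as JSON. step_arm: Moves the arm, as the interface text tells. Shift numbers are shares of 8 cm and turn numbers shares of 180 degrees, none past 1 either way. Its arguments: {"type":"object","properties":{"motion":{"type":"array","items":{"type":"object","properties":{"wx":{"type":"number","minimum":-1,"maximum":1},"wy":{"type":"number","minimum":-1,"maximum":1},"wz":{"type":"number","minimum":-1,"maximum":1},"dx":{"type":"number","minimum":-1,"maximum":1},"dy":{"type":"number","minimum":-1,"maximum":1},"dz":{"type":"number","minimum":-1,"maximum":1},"claw":{"type":"number"}}}},"force":{"type":"number"}},"required":["motion"]}

```bash
mkdir -p pics; cat > h.py <<'E'
import numpy as np,cv2
from plant import get_state,viewer,workorder
def snap(n,f=None):
    c=viewer.calibration(n);p,d=viewer.snapshot(n)
    if f: cv2.imwrite('pics/'+f,p[:,:,::-1])
    F=240/np.tan(np.radians(c['vfov'])/2);v,u=np.mgrid[:480,:640]
    P=np.stack([(u-c['cx'])/F*d,(v-c['cy'])/F*d,d],-1)
    E=np.array(c['extrinsics']);W=P@E[:3,:3].T+E[:3,3];W[d==0]=np.nan
    return p,W
E
python3 - <<'E'
from h import *
for n in('top','scene'):
    p,W=snap(n,n+'1.png');np.save(n+'W.npy',W);print(n,W[240,320],np.nanmin(W[...,2]),np.nanmax(W[...,2]))
s=get_state();print(s)
E
```

```text
top [ 0.59173377 -0.06037537  0.0029401 ] -0.7707552500037294 0.5850728426754596
scene [ 0.63135274 -0.12015958  0.00580012] -0.7718268347907906 0.47038851793093933
{'clock': 0.1, 'q': array([ 1.34680759,  0.68987988, -0.19452023,  1.56622631,  0.15727106,
        0.90249831, -0.21510654]), 'qd': array([ 0.0008798 , -0.00195631,  0.0013313 , -0.00406567,  0.00041506,
       -0.00079405,  0.0005013 ]), 'joint_torque': array([-2.21112990e-03, -5.28495812e+01, -1.27107605e+00, -1.53837651e+01,
       -5.25016291e-02,  2.02356365e-03,  5.33928528e-05]), 'tool_pos': array([ 0.1591613 , -0.60381396,  0.23800651]), 'eef_rot': array([ 9.91701058e-01,  1.28562636e-01, -1.52623062e-04, -7.97845691e-04]), 'contact_force': array([-0.77522289, -0.24835309, -0.39237072]), 'moment': array([-0.04519429, -0.00833551,  0.02770389]), 'finger_force': 0.0, 'opening': 0.9984892317620062}
```

View pics/top1.png

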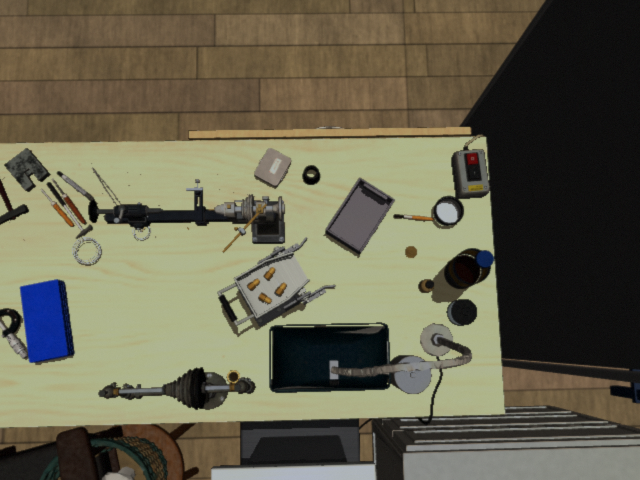

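View pics/scene1.png

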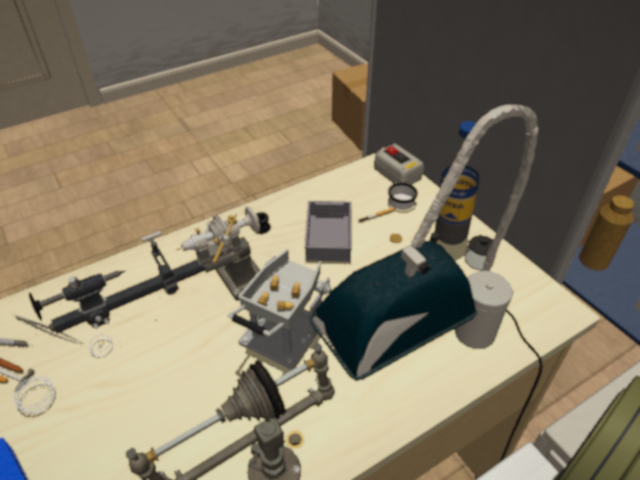

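The top view shows the tray with four parts around (268,287), its handle at (228,308) and the spout toward (315,270). The tote is at (360,216) with its rail end at the upper right (375,185). The brush is at (415,217) and the loupe (black ring) at (447,212) or (311,175).

```bash
cat > m.py <<'E'
from h import *
p,W=snap('top')
def r(u,v,k=1): return np.round(np.nanmedian(W[v-k:v+k+1,u-k:u+k+1].reshape(-1,3),0),3)
for n,u,v in [('handle',228,308),('traymid',285,300),('tote',355,220),('loupe?',447,212),('loupe2',311,175),('brush',400,217),('tL',262,265),('ben',340,290),('hood',300,380),('bottle',465,270),('lathe',265,220),('lampjoint',430,370),('box',272,168)]: print(n,r(u,v))
R=W[160:265,315:400];m=(R[...,2]>.025)&(R[...,2]<.045)
n,l,s,c=cv2.connectedComponentsWithStats(m.astype(np.uint8))
i=1+np.argmax(s[1:,4]);q=R[l==i];print('tote rim n',len(q))
b=cv2.minAreaRect(q[:,:2].astype(np.float32));print(b,np.round(cv2.boxPoints(b),4))
R=W[230:345,205:340];q=R[(R[...,2]>.100)&(R[...,2]<.13)]
b=cv2.minAreaRect(q[:,:2].astype(np.float32));print('tray',b,np.round(cv2.boxPoints(b),4))
q=R[(R[...,2]>.05)&(R[...,2]<.13)];b=cv2.minAreaRect(q[:,:2].astype(np.float32));print('tray all',b,np.round(cv2.boxPoints(b),4))
h=W[285:335,210:245].reshape(-1,3);h=h[(h[:,2]>.1)&(h[:,2]<.13)];print('handle',np.round(cv2.minAreaRect(h[:,:2].astype(np.float32))[0],4),len(h))
print('tall areas:')
for u in range(200,500,20): print(u,[int(1000*x) if x==x else -1 for x in W[130:420:15,u,2]])
E
python3 m.py; python3 -c "
import cv2
a=cv2.imread('pics/top1.png')[140:350,200:480];cv2.imwrite('pics/c1.png',cv2.resize(a,None,fx=2.8,fy=2.8,interpolation=2))"
```

```text
handle [0.449 0.111 0.121]
traymid [0.462 0.008 0.112]
tote [ 0.632 -0.133  0.006]
loupe? [ 0.646 -0.326  0.004]
loupe2 [ 0.73  -0.044  0.   ]
brush [ 0.636 -0.227  0.003]
tL [0.53  0.051 0.093]
ben [ 0.488 -0.099  0.002]
hood [ 0.324 -0.019  0.205]
bottle [ 0.517 -0.341  0.063]
lathe [0.618 0.045 0.086]
lampjoint [ 0.329 -0.252  0.113]
box [0.742 0.036 0.016]
tote rim n 660
((0.6375056505203247, -0.14090117812156677), (0.08623958379030228, 0.1312026083469391), 55.85464096069336) [[ 0.559  -0.1398]
 [ 0.6676 -0.2134]
 [ 0.716  -0.142 ]
 [ 0.6074 -0.0684]]
tray ((0.47194531559944153, 0.039115965366363525), (0.23867762088775635, 0.16267526149749756), 31.6527099609375) [[ 0.3277  0.0457]
 [ 0.413  -0.0927]
 [ 0.6162  0.0325]
 [ 0.5308  0.171 ]]
tray all ((0.47194531559944153, 0.039115965366363525), (0.23867762088775635, 0.16267526149749756), 31.6527099609375) [[ 0.3277  0.0457]
 [ 0.413  -0.0927]
 [ 0.6162  0.0325]
 [ 0.5308  0.171 ]]
handle [0.4581 0.0987] 324
tall areas:
200 [-30, 0, -1, 3, 140, 102, 104, 0, 0, 2, 0, -2, 0, 0, 5, 3, 195, 194, 191, 0]
220 [-27, 1, 1, 5, 0, 133, 79, 2, 
[... 361 characters left out ...]
-1, 0]
320 [-33, 0, -1, -3, 0, -2, 0, 1, 1, 0, 1, 0, 0, 118, 206, 210, 205, 198, 3, 2]
340 [-34, 2, 1, 1, 2, 0, 5, 4, 0, 0, 0, 4, 0, 4, 205, 209, 295, 192, 0, 3]
360 [-25, 2, 1, 1, 2, -1, 6, 7, 38, 1, 0, -2, 0, 1, 204, 208, 349, 188, 1, 0]
380 [-29, 0, 2, 2, 37, 2, 35, -3, 2, -1, 5, 1, 0, 1, 187, 196, 388, 163, 1, -3]
400 [-25, 1, 2, 0, -1, 0, 1, 3, 1, 0, 2, 0, 0, 0, -2, 25, 410, 116, 4, 3]
420 [-31, 2, 1, 0, 0, 5, 0, 2, 0, 0, -1, 0, 5, 2, 8, 3, 410, 116, 1, 0]
440 [-34, -1, 2, 1, 0, 4, 34, -1, 2, -1, 4, 1, -2, 8, 81, 8, 6, -4, 0, 1]
460 [-29, -1, 45, 45, 41, 28, -1, 0, 3, 61, 130, 2, 49, 17, 2, 4, -2, 0, 5, 6]
480 [-44, -1, 44, 51, 45, -1, 0, 6, 144, 253, 104, 1, 0, 1, 0, 0, 0, -6, 1, -539]
```

View pics/c1.png

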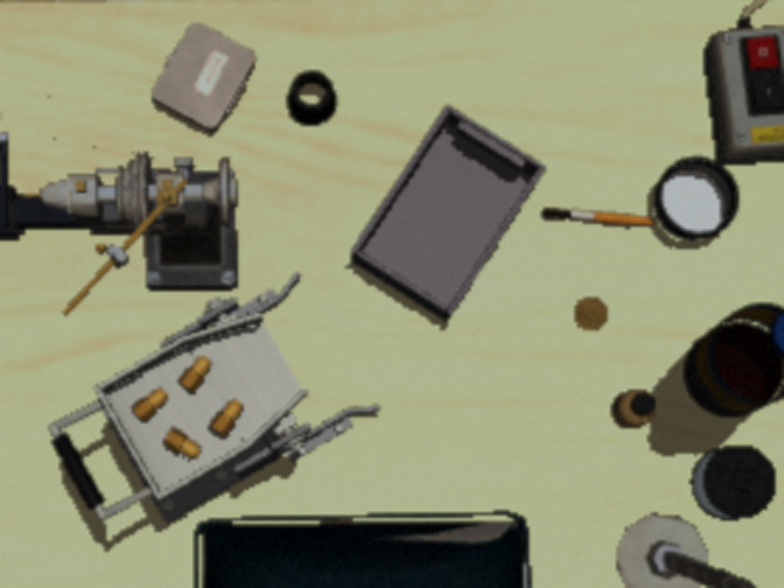

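The crop confirms the tote's rail end at its upper right. The loupe is the ring at (311,175), which is world (0.73,-0.04), and the brush is near (0.64,-0.23). The hose arch at the lower right needs clearance, so I'll measure it.

```bash
python3 - <<'E'
import numpy as np
for f in('top','scene'):
    W=np.load(f+'W.npy').reshape(-1,3);W=W[(W[:,2]>.22)&(W[:,0]>.1)&(W[:,0]<.9)&(abs(W[:,1])<.75)]
    g={}
    for p in W: g.setdefault((round(p[0]/.05)*5,round(p[1]/.05)*5),[]).append(p[2])
    print(f,{k:(round(min(v),2),round(max(v),2)) for k,v in sorted(g.items()) if len(v)>3})
E
```

```text
top {(30, -10): (np.float64(0.24), np.float64(0.25)), (30, -5): (np.float64(0.24), np.float64(0.25)), (35, -45): (np.float64(0.22), np.float64(0.49)), (35, -40): (np.float64(0.22), np.float64(0.51)), (35, -30): (np.float64(0.22), np.float64(0.3)), (35, -25): (np.float64(0.26), np.float64(0.4)), (35, -20): (np.float64(0.39), np.float64(0.41)), (35, -15): (np.float64(0.37), np.float64(0.42)), (35, -10): (np.float64(0.25), np.float64(0.38)), (35, -5): (np.float64(0.24), np.float64(0.28)), (40, -40): (np.float64(0.22), np.float64(0.52)), (45, -40): (np.float64(0.22), np.float64(0.53)), (50, -40): (np.float64(0.22), np.float64(0.54)), (50, -35): (np.float64(0.25), np.float64(0.26)), (50, -30): (np.float64(0.24), np.float64(0.26)), (55, -40): (np.float64(0.22), np.float64(0.55)), (55, -35): (np.float64(0.25), np.float64(0.25)), (55, -30): (np.float64(0.25), np.float64(0.25)), (60, -40): (np.float64(0.22), np.float64(0.56)), (65, -40): (np.float64(0.22), np.float64(0.57)), (70, -40): (np.float64(0.22), np.float64(0.58)), (75, -40): (np.float64(0.22), np.float64(0.59)), (80, -40): (np.float6
[... 897 characters left out ...]
float64(0.44)), (50, -35): (np.float64(0.25), np.float64(0.26)), (50, -30): (np.float64(0.22), np.float64(0.26)), (55, -45): (np.float64(0.22), np.float64(0.4)), (55, -40): (np.float64(0.22), np.float64(0.42)), (60, -45): (np.float64(0.25), np.float64(0.37)), (60, -40): (np.float64(0.22), np.float64(0.41)), (65, -45): (np.float64(0.23), np.float64(0.38)), (65, -40): (np.float64(0.22), np.float64(0.39)), (70, -45): (np.float64(0.26), np.float64(0.37)), (70, -40): (np.float64(0.22), np.float64(0.38)), (75, -40): (np.float64(0.22), np.float64(0.36)), (80, -40): (np.float64(0.22), np.float64(0.34)), (85, -40): (np.float64(0.22), np.float64(0.33)), (90, -40): (np.float64(0.22), np.float64(0.31))}
```

Call:
step_arm([
  {"dz":-1},
  {"dz":-1},
  {"dz":-1},
])

```text
$.motion[0]: bad value
```

Call:
step_arm([
  {"wx":0,"wy":0,"wz":0,"dx":0,"dy":0,"dz":-0.5,"claw":88},
  {"wx":0,"wy":0,"wz":0,"dx":0,"dy":0,"dz":-1,"claw":88},
  {"wx":0,"wy":0,"wz":0,"dx":0,"dy":0,"dz":-1,"claw":88},
], force=20)

```text
clock: 0.45
tool_pos: [0.1605, -0.6073, 0.3242]
eef_rot: [0.992, 0.128, 0.001, 0.005]
contact_force: [-0.2, -0.8, -0.6]
opening: 1.002
finger_force: 0.0
```

Call:
step_arm([
  {"wx":0,"wy":0,"wz":0,"dx":0,"dy":0,"dz":-0.5,"claw":88},
  {"wx":0,"wy":0,"wz":0,"dx":0,"dy":0,"dz":-1,"claw":88},
  {"wx":0,"wy":0,"wz":0,"dx":0,"dy":0,"dz":-1,"claw":88},
])

```text
clock: 0.75
tool_pos: [0.1604, -0.6067, 0.404]
eef_rot: [0.992, 0.128, 0.001, 0.005]
contact_force: [0.3, -0.6, 0.9]
opening: 0.998
finger_force: 0.0
```

Call:
step_arm([
  {"wx":0,"wy":0,"wz":0,"dx":0,"dy":-0.5,"dz":-0.5,"claw":88},
  {"wx":0,"wy":0,"wz":0,"dx":0,"dy":-1,"dz":-1,"claw":88},
  {"wx":0,"wy":0,"wz":0,"dx":0,"dy":-1,"dz":-1,"claw":88},
])

```text
clock: 1.05
tool_pos: [0.1389, -0.5256, 0.482]
eef_rot: [0.992, 0.129, 0.0, 0.002]
contact_force: [-0.6, -0.1, 0.4]
opening: 0.996
finger_force: 0.0
```

Call:
step_arm([
  {"wx":0,"wy":0,"wz":0,"dx":0.2,"dy":-0.5,"dz":-0.5,"claw":88},
  {"wx":0,"wy":0,"wz":0,"dx":0.41,"dy":-1,"dz":-1,"claw":88},
  {"wx":0,"wy":0,"wz":0,"dx":0.41,"dy":-1,"dz":-1,"claw":88},
])

```text
clock: 1.35
tool_pos: [0.1516, -0.4395, 0.5612]
eef_rot: [0.992, 0.13, 0.001, 0.002]
contact_force: [0.1, -0.8, -0.6]
opening: 0.999
finger_force: 0.0
```

Call:
step_arm([
  {"wx":0,"wy":0,"wz":0,"dx":0.37,"dy":-0.29,"dz":0,"claw":88},
  {"wx":0,"wy":0,"wz":0,"dx":0.74,"dy":-0.58,"dz":0,"claw":88},
  {"wx":0,"wy":0,"wz":0,"dx":0.74,"dy":-0.58,"dz":0,"claw":88},
])

```text
clock: 1.65
tool_pos: [0.1989, -0.3781, 0.558]
eef_rot: [0.991, 0.133, 0.001, -0.001]
contact_force: [-0.5, -0.9, 0.4]
opening: 0.997
finger_force: 0.0
```

Call:
step_arm([
  {"wx":0,"wy":0,"wz":0,"dx":0.37,"dy":-0.29,"dz":0,"claw":88},
  {"wx":0,"wy":0,"wz":0,"dx":0.74,"dy":-0.58,"dz":0,"claw":88},
  {"wx":0,"wy":0,"wz":0,"dx":0.74,"dy":-0.58,"dz":0,"claw":88},
])

```text
clock: 1.95
tool_pos: [0.2438, -0.3185, 0.5579]
eef_rot: [0.991, 0.133, 0.0, -0.001]
contact_force: [-0.2, -0.1, -0.1]
opening: 1.002
finger_force: 0.0
```

Call:
step_arm([
  {"wx":0,"wy":0,"wz":0,"dx":0.38,"dy":-0.17,"dz":0,"claw":88},
  {"wx":0,"wy":0,"wz":0,"dx":0.77,"dy":-0.35,"dz":0,"claw":88},
  {"wx":0,"wy":0,"wz":0,"dx":0.77,"dy":-0.35,"dz":0,"claw":88},
])

```text
clock: 2.25
tool_pos: [0.2961, -0.2769, 0.5576]
eef_rot: [0.991, 0.132, 0.0, -0.001]
contact_force: [0.0, -1.4, 0.3]
opening: 0.998
finger_force: 0.0
```

Call:
step_arm([
  {"wx":0,"wy":0,"wz":0,"dx":0.38,"dy":-0.17,"dz":0,"claw":88},
  {"wx":0,"wy":0,"wz":0,"dx":0.77,"dy":-0.35,"dz":0,"claw":88},
  {"wx":0,"wy":0,"wz":0,"dx":0.77,"dy":-0.35,"dz":0,"claw":88},
])

```text
clock: 2.55
tool_pos: [0.3483, -0.2343, 0.5576]
eef_rot: [0.991, 0.132, 0.0, -0.001]
contact_force: [-0.2, 0.9, -0.3]
opening: 0.999
finger_force: 0.0
```

Call:
step_arm([
  {"wx":0,"wy":0,"wz":0,"dx":0.4,"dy":-0.17,"dz":0,"claw":88},
  {"wx":0,"wy":0,"wz":0,"dx":0.8,"dy":-0.35,"dz":0,"claw":88},
  {"wx":0,"wy":0,"wz":0,"dx":0.8,"dy":-0.35,"dz":0,"claw":88},
])

```text
clock: 2.85
tool_pos: [0.4028, -0.1911, 0.5574]
eef_rot: [0.991, 0.131, -0.0, -0.001]
contact_force: [0.3, -0.2, 0.5]
opening: 1.0
finger_force: 0.0
```

Call:
step_arm([
  {"wx":0,"wy":0,"wz":0,"dx":0.4,"dy":-0.17,"dz":0,"claw":88},
  {"wx":0,"wy":0,"wz":0,"dx":0.8,"dy":-0.35,"dz":0,"claw":88},
  {"wx":0,"wy":0,"wz":0,"dx":0.8,"dy":-0.35,"dz":0,"claw":88},
])

```text
clock: 3.15
tool_pos: [0.4571, -0.1481, 0.5572]
eef_rot: [0.991, 0.131, -0.0, -0.001]
contact_force: [-0.5, 0.3, 1.1]
opening: 0.997
finger_force: 0.0
```

Call:
step_arm([
  {"wx":0,"wy":0,"wz":-0.04,"dx":0.5,"dy":0,"dz":0.2,"claw":60},
  {"wx":0,"wy":0,"wz":-0.08,"dx":1,"dy":0,"dz":0.4,"claw":60},
  {"wx":0,"wy":0,"wz":-0.12,"dx":1,"dy":0,"dz":0.7,"claw":60},
  {"wx":0,"wy":0,"wz":-0.16,"dx":1,"dy":0,"dz":1,"claw":60},
  {"wx":0,"wy":0,"wz":-0.2,"dx":1,"dy":0,"dz":1,"claw":60},
  {"wx":0,"wy":0,"wz":-0.228,"dx":1,"dy":0,"dz":1,"claw":60},
])

```text
clock: 3.75
tool_pos: [0.5315, -0.1323, 0.4769]
eef_rot: [0.883, 0.469, -0.002, -0.0]
contact_force: [0.4, 0.4, 0.2]
opening: 0.68
finger_force: 0.0
```

```bash
python3 - <<'E'
from h import *
print(get_state()['q'],get_state()['tool_pos'])
p,W=snap('scene','scene2.png');p2,W2=snap('wrist','w2.png');np.save('w2.npy',W2)
h=np.hstack([p,p2]);cv2.imwrite('pics/both2.png',cv2.resize(h,(800,300),interpolation=cv2.INTER_AREA)[:,:,::-1])
Q=W.reshape(-1,3);Q=Q[(Q[:,2]>.22)&(Q[:,0]>.1)&(Q[:,0]<.8)&(abs(Q[:,1])<.35)]
g={}
for a in Q: g.setdefault((round(a[0]/.05)*5,round(a[1]/.05)*5),[]).append(a[2])
print({k:(round(float(min(v)),2),round(float(max(v)),2)) for k,v in sorted(g.items()) if len(v)>8})
E
```

```text
[ 0.58237028  0.4430511  -0.71904834  1.36550893  0.29011877  1.44292507
 -0.72139151] [ 0.53146648 -0.13226859  0.47686819]
{(10, -5): (0.46, 0.47), (30, -10): (0.24, 0.25), (30, -5): (0.24, 0.25), (35, -30): (0.22, 0.31), (35, -25): (0.24, 0.4), (35, -20): (0.39, 0.41), (35, -15): (0.36, 0.41), (35, -10): (0.22, 0.38), (35, -5): (0.22, 0.28), (50, -35): (0.25, 0.26), (50, -30): (0.22, 0.25), (50, -10): (0.48, 0.5)}
```

View pics/both2.png

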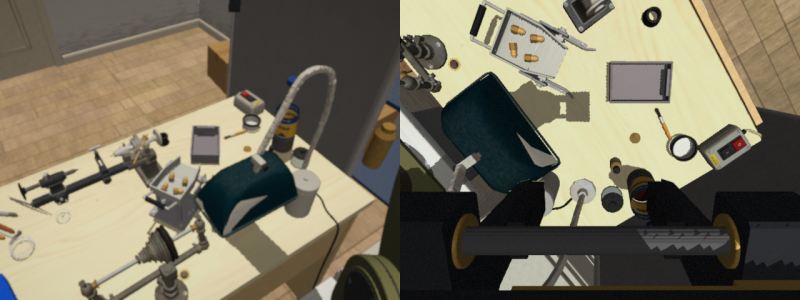

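The wrist view shows the tote at about (640,82) in the half-size composite, aligned with the image axes, and the tray with its handle at (487,24). Next I'll refine both poses from this cloud.

```bash
cat > fit.py <<'E'
from h import *
def tote(W,c=(0.6375,-.141),r=.11,zs=(.025,.045)):
    Q=W.reshape(-1,3);Q=Q[(np.hypot(Q[:,0]-c[0],Q[:,1]-c[1])<r)&(Q[:,2]>zs[0])&(Q[:,2]<zs[1])]
    b=cv2.minAreaRect(Q[:,:2].astype(np.float32));return len(Q),np.round(b[0],4),np.round(b[1],4),np.round(cv2.boxPoints(b),4).tolist(),Q[:,2].mean()
def stand(W,h=np.array([.509,-.006]),a=np.radians(117.3)):
    Q=W.reshape(-1,3);Q=Q[np.isfinite(Q[:,0])]
    for k in range(4):
        ey=np.array([np.cos(a),np.sin(a)]);ex=np.array([ey[1],-ey[0]])
        X=(Q[:,:2]-h)@ex;Y=(Q[:,:2]-h)@ey;z=Q[:,2]
        m=(abs(X)<24)&(abs(X)<.024)&(abs(Y-.132)<.013)&(z>.112)&(z<.13)
        hx,hy=np.polyfit(X[m],Y[m],1)
        w=(Y>.0)&(Y<.09)&(z>.104)&(z<.122);L=w&(X<-.034)&(X>-.052);R=w&(X>.034)&(X<.052)
        pl=np.polyfit(Y[L],X[L],1);pr=np.polyfit(Y[R],X[R],1)
        print(k,'handle slope %.3f y %.4f n%d ztop %.4f'%(hx,hy,m.sum(),np.percentile(z[m],90)),'walls',pl.round(4),pr.round(4),L.sum(),R.sum(),'h',h.round(4),'a',np.degrees(a).round(2))
        xc=(pl[1]+pr[1])/2; h=h+ex*xc+ey*(hy-.132); a=a+np.clip((hx-(pl[0]+pr[0])/2)/2,-.05,.05)
    return h,a
if __name__=='__main__':
    for f in('w2.npy','topW.npy'):
        W=np.load(f);print(tote(W));
        try:
            h,a=stand(W);ey=np.array([np.cos(a),np.sin(a)]);print('hinge',h,'dock',h-.057*ey,'handle',h+.132*ey,np.degrees(a))
        except Exception as e: print(e)
E
python3 fit.py
```

```text
(1577, array([ 0.6382, -0.1431]), array([0.0848, 0.1301]), [[0.5605999827384949, -0.1420000046491623], [0.6686000227928162, -0.21459999680519104], [0.7157999873161316, -0.14419999718666077], [0.6079000234603882, -0.07159999758005142]], np.float64(0.03486638858916127))
0 handle slope 0.032 y 0.1291 n586 ztop 0.1215 walls [-0.0333 -0.0344] [0.0232 0.0438] 200 306 h [ 0.509 -0.006] a 117.3
1 handle slope 0.014 y 0.1321 n586 ztop 0.1215 walls [-0.0568 -0.0362] [0.0487 0.0387] 247 305 h [ 0.5145 -0.0064] a 118.36
2 handle slope 0.005 y 0.1320 n587 ztop 0.1215 walls [-0.0583 -0.0368] [0.0523 0.0378] 259 302 h [ 0.5156 -0.0058] a 118.88
3 handle slope 0.002 y 0.1320 n586 ztop 0.1215 walls [-0.0577 -0.0371] [0.0538 0.0374] 263 299 h [ 0.516  -0.0055] a 119.1
hinge [ 0.5161903  -0.00543617] dock [ 0.54400607 -0.05518839] handle [0.45177485 0.10977949] 119.20894133054762
(660, array([ 0.6378, -0.141 ]), array([0.0863, 0.132 ]), [[0.5590000152587891, -0.13979999721050262], [0.66839998960495, -0.21369999647140503], [0.71670001745224, -0.14229999482631683], [0.6072999835014343, -0.06830000132322311]], np.float64(0.03568328380448359))
0 handle slope 0.030 y 0.1322 n175 ztop 0.1235 walls [-0.0342 -0.0344] [0.0277 0.0434] 72 112 h [ 0.509 -0.006] a 117.3
1 handle slope 0.020 y 0.1321 n176 ztop 0.1235 walls [-0.0614 -0.0361] [0.0415 0.0391] 94 112 h [ 0.5129 -0.0038] a 118.25
2 handle slope -0.004 y 0.1320 n177 ztop 0.1235 walls [-0.0577 -0.0368] [0.0555 0.0376] 99 113 h [ 0.5142 -0.003 ] a 119.12
3 handle slope 0.006 y 0.1320 n176 ztop 0.1236 walls [-0.0594 -0.0372] [0.0505 0.0375] 99 110 h [ 0.5146 -0.0028] a 119.02
hinge [ 0.51468127 -0.00273177] dock [ 0.54258838 -0.05243281] handle [0.45005428 0.11236537] 119.31419049073067
```

Call:
step_arm([
  {"wx":0,"wy":0,"wz":0,"dx":0.3,"dy":0.5,"dz":0.3,"claw":50},
  {"wx":0,"wy":0,"wz":0,"dx":0.5,"dy":1,"dz":0.6,"claw":50},
  {"wx":0,"wy":0,"wz":0,"dx":0.65,"dy":1,"dz":1,"claw":50},
  {"wx":0,"wy":0,"wz":0,"dx":0.65,"dy":1,"dz":1,"claw":50},
])

```text
clock: 4.25
tool_pos: [0.6265, -0.1316, 0.3931]
eef_rot: [0.884, 0.468, -0.004, -0.003]
contact_force: [-0.9, -0.3, -0.6]
opening: 0.57
finger_force: 0.0
```

Call:
step_arm([
  {"wx":0,"wy":0,"wz":0,"dx":0,"dy":0.45,"dz":0.4,"claw":50},
  {"wx":0,"wy":0,"wz":0,"dx":0,"dy":0.91,"dz":0.8,"claw":50},
  {"wx":0,"wy":0,"wz":0,"dx":0,"dy":0.91,"dz":1,"claw":50},
  {"wx":0,"wy":0,"wz":0,"dx":0,"dy":0.91,"dz":1,"claw":50},
])

```text
clock: 4.65
tool_pos: [0.6867, -0.1739, 0.317]
eef_rot: [0.884, 0.467, -0.002, -0.001]
contact_force: [0.2, -0.5, -0.4]
opening: 0.566
finger_force: 0.0
```

```bash
python3 - <<'E'
from h import *
from fit import tote
s=get_state();print(s['q'],s['tool_pos'],s['eef_rot'])
p,W=snap('top');p2,W2=snap('wrist')
cv2.imwrite('pics/both3.png',cv2.resize(np.hstack([p,p2]),(800,300),interpolation=cv2.INTER_AREA)[:,:,::-1])
print(tote(W2))
Q=W.reshape(-1,3);Q=Q[(Q[:,2]>.3)&(Q[:,0]>.05)&(Q[:,0]<.8)&(abs(Q[:,1])<.35)]
g={}
for a in Q: g.setdefault((round(a[0]/.05)*5,round(a[1]/.05)*5),[]).append(a[2])
print({k:(round(float(min(v)),2),round(float(max(v)),2)) for k,v in sorted(g.items()) if len(v)>8})
E
```

```text
[ 0.45461013  0.80421216 -0.63765885  1.14572436  0.45795752  1.33220861
 -0.73812361] [ 0.68670386 -0.17389949  0.31697206] [ 8.84411927e-01  4.66700435e-01 -2.39714586e-03 -7.07419639e-04]
(2713, array([ 0.638 , -0.1428]), array([0.0861, 0.1298]), [[0.5601000189781189, -0.14219999313354492], [0.6676999926567078, -0.21480000019073486], [0.7159000039100647, -0.14339999854564667], [0.608299970626831, -0.07079999893903732]], np.float64(0.034835504374192756))
{(25, -20): (0.7, 0.71), (25, -15): (0.69, 0.71), (25, -10): (0.59, 0.69), (30, -25): (0.7, 0.76), (30, -20): (0.7, 0.79), (30, -15): (0.66, 0.79), (30, -10): (0.62, 0.7), (35, -25): (0.75, 0.77), (35, -20): (0.41, 0.8), (35, -15): (0.37, 0.8), (35, -10): (0.3, 0.7), (40, -25): (0.73, 0.77), (40, -20): (0.75, 0.79), (40, -15): (0.69, 0.8), (45, -25): (0.72, 0.75), (45, -20): (0.74, 0.77), (45, -15): (0.68, 0.75), (50, -25): (0.7, 0.73), (50, -20): (0.71, 0.75), (50, -15): (0.67, 0.74), (55, -25): (0.69, 0.71), (55, -20): (0.7, 0.73), (55, -15): (0.66, 0.72), (60, -20): (0.67, 0.72), (60, -15): (0.38, 0.71), (60, -10): (0.38, 0.43), (65, -20): (0.39, 0.7), (65, -15): (0.39, 0.7), (65, -10): (0.38, 0.47), (70, -20): (0.68, 0.69), (70, -15): (0.39, 0.69), (70, -10): (0.46, 0.67)}
```

View pics/both3.png

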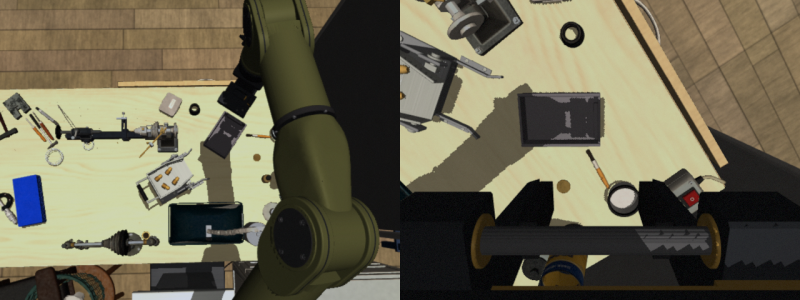

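The elbow's top is at z≈0.8, well above the hose at 0.42. The wrist view shows the tote at about (560,120) and the fingers open, so the descent is clear.

Call:
step_arm([
  {"wx":0,"wy":0,"wz":0,"dx":-0.02,"dy":0.02,"dz":0.5,"claw":50},
  {"wx":0,"wy":0,"wz":0,"dx":-0.02,"dy":0.02,"dz":1,"claw":50},
  {"wx":0,"wy":0,"wz":0,"dx":-0.02,"dy":0.02,"dz":1,"claw":50},
])

```text
clock: 5.05
tool_pos: [0.6858, -0.1743, 0.2363]
eef_rot: [0.884, 0.468, -0.003, -0.001]
contact_force: [-0.2, -0.5, -0.2]
opening: 0.566
finger_force: 0.0
```

Call:
step_arm([
  {"wx":0,"wy":0,"wz":0,"dx":0,"dy":0,"dz":0.5,"claw":50},
  {"wx":0,"wy":0,"wz":0,"dx":0,"dy":0,"dz":1,"claw":50},
  {"wx":0,"wy":0,"wz":0,"dx":0,"dy":0,"dz":1,"claw":50},
])

```text
clock: 5.35
tool_pos: [0.6866, -0.1741, 0.1571]
eef_rot: [0.884, 0.468, -0.003, -0.001]
contact_force: [-1.2, 0.1, -0.3]
opening: 0.567
finger_force: 0.0
```

Call:
step_arm([
  {"wx":0,"wy":0,"wz":0,"dx":0,"dy":0,"dz":0.5,"claw":50},
  {"wx":0,"wy":0,"wz":0,"dx":0,"dy":0,"dz":1,"claw":50},
  {"wx":0,"wy":0,"wz":0,"dx":0,"dy":0,"dz":1,"claw":50},
])

```text
clock: 5.65
tool_pos: [0.6872, -0.174, 0.0777]
eef_rot: [0.884, 0.468, -0.002, -0.001]
contact_force: [-0.7, -0.4, -0.1]
opening: 0.569
finger_force: 0.0
```

```bash
python3 - <<'E'
from h import *
s=get_state();print(s['q'],s['tool_pos'],s['eef_rot'])
p,W=snap('top');p2,W2=snap('wrist')
cv2.imwrite('pics/both4.png',cv2.resize(np.hstack([p,p2]),(800,300),interpolation=cv2.INTER_AREA)[:,:,::-1])
E
```

```text
[ 0.43728827  1.04227807 -0.54822818  1.37374231  0.61257657  0.90185677
 -0.87152541] [ 0.68719688 -0.17400856  0.07767387] [ 0.88369791  0.46805097 -0.00231079 -0.00097897]
```

View pics/both4.png

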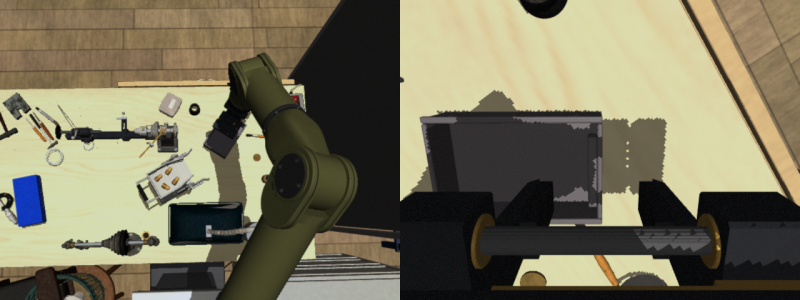

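Call:
step_arm([
  {"wx":0,"wy":0,"wz":0,"dx":-0.02,"dy":0.02,"dz":0.4,"claw":50},
  {"wx":0,"wy":0,"wz":0,"dx":-0.02,"dy":0.02,"dz":0.8,"claw":50},
  {"wx":0,"wy":0,"wz":0,"dx":-0.02,"dy":0.02,"dz":0.8,"claw":50},
  {"wx":0,"wy":0,"wz":0,"dx":-0.02,"dy":0.02,"dz":0.8,"claw":0},
  {"wx":0,"wy":0,"wz":0,"dx":-0.02,"dy":0.02,"dz":0.8,"claw":0},
  {"wx":0,"wy":0,"wz":0,"dx":-0.02,"dy":0.02,"dz":0.8,"claw":0},
  {"wx":0,"wy":0,"wz":0,"dx":-0.02,"dy":0.02,"dz":0.8,"claw":0},
  {"wx":0,"wy":0,"wz":0,"dx":-0.02,"dy":0.02,"dz":0.8,"claw":0},
], force=30)

```text
clock: 6.55
tool_pos: [0.6893, -0.1757, 0.0156]
eef_rot: [0.884, 0.468, 0.0, 0.0]
contact_force: [-2.8, 1.4, 1.0]
opening: 0.139
finger_force: 1.1
```

Call:
step_arm([
  {"wx":0,"wy":0,"wz":0,"dx":0,"dy":0,"dz":0,"claw":0},
  {"wx":0,"wy":0,"wz":0.03,"dx":0,"dy":0,"dz":0,"claw":0},
  {"wx":0,"wy":0,"wz":0.06,"dx":0,"dy":0,"dz":0,"claw":0},
  {"wx":0,"wy":0,"wz":0.09,"dx":0,"dy":0,"dz":0,"claw":0},
  {"wx":0,"wy":0,"wz":0.12,"dx":0,"dy":0,"dz":0,"claw":0},
  {"wx":0,"wy":0,"wz":0.149,"dx":0,"dy":0,"dz":0,"claw":0},
  {"wx":0,"wy":0,"wz":0.149,"dx":0,"dy":0,"dz":0,"claw":0},
])

```text
clock: 7.25
tool_pos: [0.6898, -0.1764, 0.0154]
eef_rot: [0.968, 0.25, 0.0, 0.001]
contact_force: [0.9, -0.1, 3.9]
opening: 0.121
finger_force: 30.0
```

```bash
python3 - <<'E'
from h import *
from fit import tote
s=get_state();print(s['q'],s['tool_pos'],s['eef_rot'])
p,W=snap('top','top5.png');p2,W2=snap('wrist')
print(tote(W,(.655,-.125),.1,(.02,.042))); np.save('w5.npy',W2)
cv2.imwrite('pics/both5.png',cv2.resize(np.hstack([p,p2]),(800,300),interpolation=cv2.INTER_AREA)[:,:,::-1])
E
```

```text
[ 0.37565383  1.10461942 -0.40363882  1.38228371  0.53455491  0.76214437
 -1.28352293] [ 0.68984461 -0.17641941  0.01544206] [9.68243076e-01 2.50009216e-01 4.33819317e-04 7.41303318e-04]
(447, array([ 0.6806, -0.1116]), array([0.1344, 0.1306]), [[0.5902000069618225, -0.08669999986886978], [0.652999997138977, -0.2011999934911728], [0.7709000110626221, -0.13650000095367432], [0.7081000208854675, -0.02199999988079071]], np.float64(0.03390327695935478))
```

View pics/both5.png

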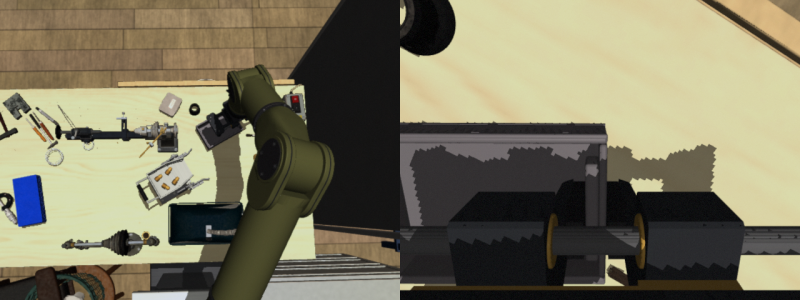

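The gripper holds the rail (10.7 mm opening, 30 N) and the tote has turned with the tool. The wrist view shows its side wall at y≈130 in the composite. I'll check the lateral offset.

```bash
python3 - <<'E'
from h import *
s=get_state();t=s['tool_pos'];W=np.load('w5.npy');Q=W.reshape(-1,3)
a=2*np.arctan2(s['eef_rot'][1],s['eef_rot'][0]);ex=np.array([np.cos(a),np.sin(a)]);ey=np.array([ex[1],-ex[0]])
D=(Q[:,:2]-t[:2]);X=D@ex;Y=D@ey
m=(Q[:,2]>.03)&(Q[:,2]<.042)&(Y<-.02)&(Y>-.12)&(X>.02)&(X<.07)
print(m.sum(),np.percentile(X[m],[1,10,50,90,99]).round(4))
for y in(-.03,-.06,-.09): k=m&(abs(Y-y)<.01);print(y,k.sum(),np.percentile(X[k],[5,50,95]).round(4),np.median(Q[k,2]))
E
```

```text
4244 [0.037  0.0377 0.0399 0.0417 0.042 ]
-0.03 1141 [0.0374 0.0398 0.0417] 0.03594994010164737
-0.06 1166 [0.0374 0.0398 0.0418] 0.036006063477882974
-0.09 790 [0.0372 0.04   0.042 ] 0.0358965565743149
```

Call:
step_arm([
  {"wx":0,"wy":0,"wz":0,"dx":-0.2,"dy":-0.12,"dz":0,"claw":0},
  {"wx":0,"wy":0,"wz":0,"dx":-0.43,"dy":-0.25,"dz":0,"claw":0},
  {"wx":0,"wy":0,"wz":0,"dx":-0.66,"dy":-0.38,"dz":0,"claw":0},
  {"wx":0,"wy":0,"wz":0,"dx":-0.86,"dy":-0.51,"dz":0,"claw":0},
  {"wx":0,"wy":0,"wz":0,"dx":-0.86,"dy":-0.51,"dz":0,"claw":0},
])

```text
clock: 7.85
tool_pos: [0.6072, -0.1734, 0.0154]
eef_rot: [0.968, 0.251, -0.001, -0.0]
contact_force: [-5.6, 0.1, 10.5]
opening: 0.121
finger_force: 30.0
```

```bash
python3 - <<'E'
from h import *
s=get_state();t=s['tool_pos']
p2,W2=snap('wrist','w6.png');p,W=snap('top')
cv2.imwrite('pics/both6.png',np.vstack([cv2.resize(np.hstack([p,p2]),(800,300),interpolation=cv2.INTER_AREA),cv2.resize(p[160:280,200:520],(800,300))])[:,:,::-1])
h=np.array([.515,-.004]);a=np.radians(119.2);ey=np.array([np.cos(a),np.sin(a)]);ex=np.array([ey[1],-ey[0]])
print('tcp in stand',(t[:2]-h)@ex,(t[:2]-h)@ey,t)
for n,w in(('w',W2),('top',W)):
    Q=w.reshape(-1,3);X=(Q[:,:2]-h)@ex;Y=(Q[:,:2]-h)@ey
    for y in range(-75,0,8):
        k=(abs(Y-y/1000)<.004)&(abs(X)<.07)&(Q[:,2]>.009)&(Q[:,2]<.018)
        if k.sum()>4: print(n,y,k.sum(),np.percentile(X[k],[2,25,75,98]).round(4))
E
```

```text
tcp in stand -0.0021203396267001364 -0.1928736343295428 [ 0.60724437 -0.17339808  0.0153567 ]
w -75 270 [-0.042  -0.0225 -0.0152 -0.007 ]
top -75 11 [-0.0451 -0.0297  0.0234  0.0355]
top -67 18 [-0.0519 -0.0371  0.0161  0.0499]
top -59 14 [-0.0567 -0.0539  0.0547  0.0572]
top -51 19 [-0.0533 -0.051   0.0515  0.0539]
top -43 18 [-0.0496 -0.0482  0.0484  0.0511]
top -35 19 [-0.0517 -0.047   0.0486  0.0536]
top -27 19 [-0.0493 -0.0479  0.0482  0.0505]
top -19 13 [-0.0527 -0.0474  0.0491  0.0503]
top -11 6 [-0.0493 -0.0491 -0.0472  0.0407]
```

View pics/both6.png

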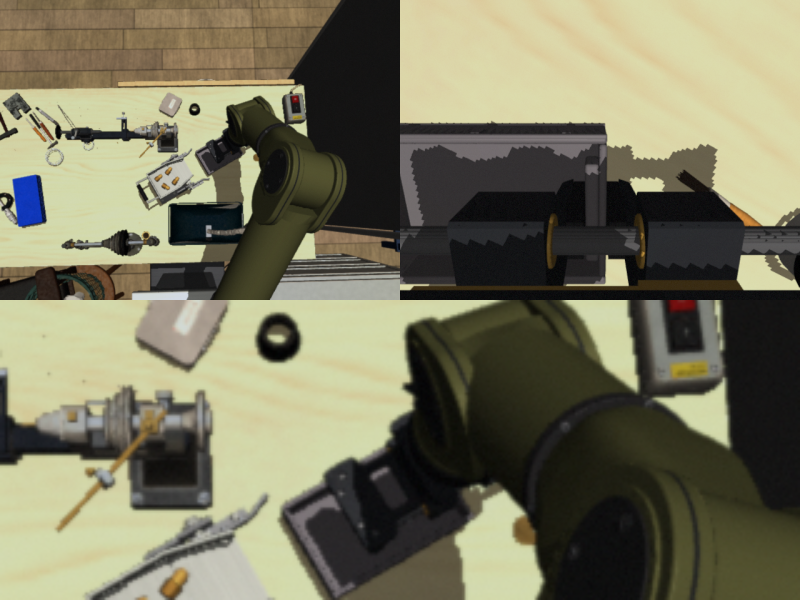

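The tote's front is just at the flare, and the rails are centred on my stand estimate. The TCP is 2 mm off to -x, so I'll correct that while sliding in.

Call:
step_arm([
  {"wx":0,"wy":0,"wz":0,"dx":0.03,"dy":0,"dz":-0.02,"claw":0},
  {"wx":0,"wy":0,"wz":0,"dx":0.03,"dy":-0.16,"dz":-0.02,"claw":0},
  {"wx":0,"wy":0,"wz":0,"dx":0.03,"dy":-0.32,"dz":-0.02,"claw":0},
  {"wx":0,"wy":0,"wz":0,"dx":0.03,"dy":-0.48,"dz":-0.02,"claw":0},
  {"wx":0,"wy":0,"wz":0,"dx":0.03,"dy":-0.62,"dz":-0.02,"claw":0},
  {"wx":0,"wy":0,"wz":0,"dx":0.03,"dy":-0.62,"dz":-0.02,"claw":0},
])

```text
clock: 8.55
tool_pos: [0.5863, -0.1258, 0.0162]
eef_rot: [0.968, 0.252, -0.001, -0.001]
contact_force: [-0.1, 0.2, -3.2]
opening: 0.123
finger_force: 30.0
```

Call:
step_arm([
  {"wx":0,"wy":0,"wz":0,"dx":-0.02,"dy":0,"dz":0,"claw":32},
  {"wx":0,"wy":0,"wz":0,"dx":-0.02,"dy":0,"dz":0,"claw":32},
  {"wx":0,"wy":0,"wz":0,"dx":-0.02,"dy":0,"dz":-0.3,"claw":32},
  {"wx":0,"wy":0,"wz":0,"dx":-0.02,"dy":0,"dz":-0.7,"claw":32},
  {"wx":0,"wy":0,"wz":0,"dx":-0.02,"dy":0.1,"dz":-0.7,"claw":0},
  {"wx":0,"wy":0,"wz":0,"dx":-0.02,"dy":0.5,"dz":-0.7,"claw":0},
  {"wx":0,"wy":0,"wz":0,"dx":-0.02,"dy":0.5,"dz":-0.7,"claw":0},
  {"wx":0,"wy":0,"wz":0,"dx":-0.02,"dy":0.5,"dz":-0.7,"claw":0},
])

```text
clock: 9.35
tool_pos: [0.6053, -0.1666, 0.0718]
eef_rot: [0.969, 0.249, -0.0, 0.0]
contact_force: [0.3, 0.2, 0.4]
opening: 0.025
finger_force: 0.0
```

```bash
cat > st.py <<'E'
from h import *
from fit import tote
s=get_state();t=s['tool_pos']
h=np.array([.515,-.004]);a=np.radians(119.2);ey=np.array([np.cos(a),np.sin(a)]);ex=np.array([ey[1],-ey[0]])
print('clock',s['clock'],'tcp in stand',(t[:2]-h)@ex,(t[:2]-h)@ey,t[2],s['eef_rot'].round(3),s['contact_force'].round(1))
for n in('wrist','top'):
    p,W=snap(n);Q=W.reshape(-1,3);X=(Q[:,:2]-h)@ex;Y=(Q[:,:2]-h)@ey
    k=(abs(X)<.047)&(Y>-.17)&(Y<-.03)&(Q[:,2]>.03)&(Q[:,2]<.042)
    print(n,k.sum(),'x',np.percentile(X[k],[.5,99.5]).round(4),'y',np.percentile(Y[k],[.5,99.5]).round(4))
E
python3 st.py
```

```text
clock 9.35 tcp in stand -0.0005311147891388797 -0.1859610281680445 0.07180998538793959 [ 0.969  0.249 -0.     0.   ] [0.3 0.2 0.4]
wrist 7129 x [-0.0411  0.0444] y [-0.1481 -0.0385]
top 337 x [-0.0412  0.0448] y [-0.1458 -0.0307]
```

Call:
step_arm([
  {"wx":0,"wy":0,"wz":0,"dx":0.01,"dy":0,"dz":0.35,"claw":0},
  {"wx":0,"wy":0,"wz":0,"dx":0.01,"dy":0,"dz":0.68,"claw":0},
  {"wx":0,"wy":0,"wz":0,"dx":0.01,"dy":-0.15,"dz":0.68,"claw":0},
  {"wx":0,"wy":0,"wz":0,"dx":0.01,"dy":-0.25,"dz":0.68,"claw":0},
  {"wx":0,"wy":0,"wz":0,"dx":0.01,"dy":-0.35,"dz":0.68,"claw":0},
  {"wx":0,"wy":0,"wz":0,"dx":0.01,"dy":-0.43,"dz":0.68,"claw":0},
  {"wx":0,"wy":0,"wz":0,"dx":0.01,"dy":-0.5,"dz":0.68,"claw":0},
  {"wx":0,"wy":0,"wz":0,"dx":0.01,"dy":-0.5,"dz":0.68,"claw":0},
])

```text
clock: 10.25
tool_pos: [0.5871, -0.1287, 0.0189]
eef_rot: [0.968, 0.251, 0.001, 0.0]
contact_force: [0.0, -0.7, 0.1]
opening: 0.007
finger_force: 0.0
```

```bash
python3 st.py
```

```text
clock 10.25 tcp in stand 0.002130743076352163 -0.14401799251752156 0.018913122914114015 [0.968 0.251 0.001 0.   ] [ 0.  -0.7  0.1]
wrist 10904 x [-0.0402  0.0454] y [-0.1567 -0.0331]
top 224 x [-0.0402  0.0458] y [-0.1265 -0.0302]
```

Call:
step_arm([
  {"wx":0,"wy":0,"wz":0,"dx":-0.02,"dy":-0.02,"dz":0,"claw":0},
  {"wx":0,"wy":0,"wz":0,"dx":-0.02,"dy":-0.03,"dz":0,"claw":0},
  {"wx":0,"wy":0,"wz":0,"dx":-0.02,"dy":-0.04,"dz":0,"claw":0},
])

```text
clock: 10.65
tool_pos: [0.5841, -0.1282, 0.018]
eef_rot: [0.968, 0.25, 0.0, 0.001]
contact_force: [2.1, -2.1, 2.2]
opening: 0.008
finger_force: 1.2
```

Call:
step_arm([
  {"wx":0,"wy":0,"wz":0,"dx":0,"dy":-0.01,"dz":0,"claw":0},
  {"wx":0,"wy":0,"wz":0,"dx":0,"dy":-0.02,"dz":0,"claw":0},
])

```text
clock: 10.85
tool_pos: [0.5832, -0.1264, 0.018]
eef_rot: [0.968, 0.25, 0.0, 0.0]
contact_force: [0.1, -2.2, 2.5]
opening: 0.007
finger_force: 1.3
```

Call:
step_arm([
  {"wx":0,"wy":0,"wz":0,"dx":0,"dy":-0.01,"dz":0,"claw":0},
  {"wx":0,"wy":0,"wz":0,"dx":0,"dy":-0.02,"dz":0,"claw":0},
])

```text
clock: 11.05
tool_pos: [0.5823, -0.1247, 0.018]
eef_rot: [0.968, 0.25, 0.0, 0.0]
contact_force: [0.4, -2.2, 2.0]
opening: 0.008
finger_force: 1.4
```

Call:
step_arm([
  {"wx":0,"wy":0,"wz":0,"dx":0,"dy":-0.01,"dz":0,"claw":0},
  {"wx":0,"wy":0,"wz":0,"dx":0,"dy":-0.02,"dz":0,"claw":0},
])

```text
clock: 11.25
tool_pos: [0.5817, -0.1236, 0.018]
eef_rot: [0.968, 0.25, 0.0, 0.0]
contact_force: [3.2, -3.6, 1.3]
opening: 0.004
finger_force: 2.4
```

Call:
step_arm([
  {"wx":0,"wy":0,"wz":0,"dx":0,"dy":-0.01,"dz":0,"claw":0},
  {"wx":0,"wy":0,"wz":0,"dx":0,"dy":-0.02,"dz":0,"claw":0},
])

```text
clock: 11.45
tool_pos: [0.5822, -0.1231, 0.0181]
eef_rot: [0.968, 0.25, 0.001, 0.001]
contact_force: [6.1, -5.2, -0.2]
opening: 0.003
finger_force: 3.6
```

```bash
python3 st.py
```

```text
clock 11.45 tcp in stand 0.0005511319517845226 -0.13673071789304497 0.01814719923239002 [0.968 0.25  0.001 0.001] [ 6.1 -5.2 -0.2]
wrist 10889 x [-0.0402  0.0452] y [-0.1493 -0.0309]
top 196 x [-0.0404  0.0456] y [-0.1196 -0.0304]
```

Home: the push force rose and the end wall sits at y≈-0.12. Backing off, then on to the handle.

Call:
step_arm([
  {"wx":0,"wy":0,"wz":0,"dx":0,"dy":0.1,"dz":0,"claw":0},
  {"wx":0,"wy":0,"wz":0,"dx":0,"dy":0.2,"dz":0,"claw":0},
  {"wx":0,"wy":0,"wz":0,"dx":0,"dy":0.2,"dz":-0.5,"claw":0},
  {"wx":0,"wy":0,"wz":0,"dx":0,"dy":0.2,"dz":-1,"claw":0},
  {"wx":0,"wy":0,"wz":0,"dx":0,"dy":0.2,"dz":-1,"claw":0},
])

```text
clock: 12.05
tool_pos: [0.5913, -0.1356, 0.1022]
eef_rot: [0.968, 0.25, 0.004, 0.001]
contact_force: [1.3, 0.2, 0.3]
opening: 0.006
finger_force: 0.0
```

Call:
step_arm([
  {"wx":0,"wy":0,"wz":0,"dx":0,"dy":0,"dz":-0.5,"claw":40},
  {"wx":0,"wy":0,"wz":0,"dx":0,"dy":0,"dz":-1,"claw":40},
  {"wx":0,"wy":0,"wz":0,"dx":0,"dy":0,"dz":-1,"claw":40},
])

```text
clock: 12.35
tool_pos: [0.5912, -0.1354, 0.1821]
eef_rot: [0.968, 0.25, 0.004, 0.001]
contact_force: [1.0, -0.4, 1.1]
opening: 0.254
finger_force: 0.0
```

Call:
step_arm([
  {"wx":0,"wy":0,"wz":0,"dx":0,"dy":0,"dz":-0.5,"claw":40},
  {"wx":0,"wy":0,"wz":0,"dx":0,"dy":-0.4,"dz":-1,"claw":40},
  {"wx":0,"wy":0,"wz":0,"dx":0,"dy":-0.9,"dz":-1,"claw":40},
  {"wx":0,"wy":0,"wz":0,"dx":0,"dy":-0.9,"dz":-1,"claw":40},
])

```text
clock: 12.75
tool_pos: [0.551, -0.0667, 0.2583]
eef_rot: [0.967, 0.255, -0.0, -0.002]
contact_force: [0.5, 0.5, -0.3]
opening: 0.454
finger_force: 0.0
```

Call:
step_arm([
  {"wx":0,"wy":0,"wz":0,"dx":0,"dy":-0.5,"dz":0,"claw":40},
  {"wx":0,"wy":0,"wz":0,"dx":0,"dy":-1,"dz":0,"claw":40},
  {"wx":0,"wy":0,"wz":0,"dx":0,"dy":-1,"dz":0,"claw":40},
])

```text
clock: 13.05
tool_pos: [0.5114, 0.0023, 0.257]
eef_rot: [0.967, 0.255, -0.002, -0.002]
contact_force: [0.1, 0.1, -0.6]
opening: 0.453
finger_force: 0.0
```

Call:
step_arm([
  {"wx":0,"wy":0,"wz":0,"dx":0,"dy":-0.5,"dz":0,"claw":40},
  {"wx":0,"wy":0,"wz":0,"dx":0,"dy":-1,"dz":0,"claw":40},
  {"wx":0,"wy":0,"wz":0,"dx":0,"dy":-1,"dz":0,"claw":40},
  {"wx":0,"wy":0,"wz":0,"dx":0,"dy":-1,"dz":0,"claw":40},
])

```text
clock: 13.45
tool_pos: [0.4755, 0.067, 0.257]
eef_rot: [0.968, 0.251, -0.001, 0.0]
contact_force: [1.0, -0.4, 0.3]
opening: 0.457
finger_force: 0.0
```

```bash
python3 - <<'E'
from h import *
s=get_state();t=s['tool_pos'];print(s['q'].round(2),s['clock'])
h=np.array([.515,-.004]);a=np.radians(119.2);ey=np.array([np.cos(a),np.sin(a)]);ex=np.array([ey[1],-ey[0]])
print('tcp',(t[:2]-h)@ex,(t[:2]-h)@ey,t[2],s['eef_rot'].round(3))
for n in('wrist','top'):
    p,W=snap(n,n+'7.png');Q=W.reshape(-1,3);X=(Q[:,:2]-h)@ex;Y=(Q[:,:2]-h)@ey;z=Q[:,2]
    k=(abs(X)<.045)&(abs(Y-.132)<.02)&(z>.112)&(z<.13)
    if k.sum()>10: print(n,k.sum(),'x',np.percentile(X[k],[1,99]).round(4),'y',np.percentile(Y[k],[1,50,99]).round(4),np.percentile(z[k],95))
    k=(abs(X)<.05)&(Y>-.17)&(Y<-.04)&(z>.03)&(z<.042)
    if k.sum()>10: print(n,'tote',k.sum(),'x',np.percentile(X[k],[.5,99.5]).round(4),'y',np.percentile(Y[k],[.5,99.5]).round(4))
a=cv2.imread('pics/wrist7.png');b=cv2.imread('pics/top7.png');cv2.imwrite('pics/both7.png',cv2.resize(np.hstack([b,a]),(800,300),interpolation=cv2.INTER_AREA))
E
```

```text
[ 0.11  0.51 -0.53  1.95  0.36  0.77 -1.69] 13.45
tcp 0.00014869028869578764 0.08120368686305236 0.2570167570444437 [ 0.968  0.251 -0.001  0.   ]
wrist 1743 x [-0.0342  0.0355] y [0.1215 0.1303 0.1371] 0.12158174077309956
wrist tote 2376 x [-0.0397  0.0455] y [-0.1219 -0.0409]
top tote 400 x [-0.0402  0.0458] y [-0.1204 -0.0407]
```

View pics/both7.png

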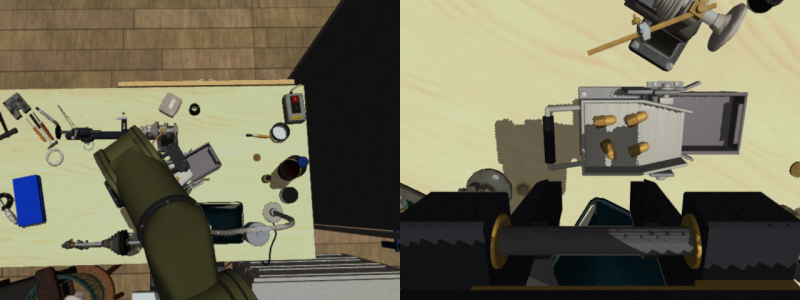

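The wrist view shows the tote seated under the spout, all four parts in the tray, and the handle at about (549,138). It measures stand y≈0.130, top z 0.1216, both as expected.

Call:
step_arm([
  {"wx":0,"wy":0,"wz":0,"dx":0,"dy":-0.3,"dz":0,"claw":26},
  {"wx":0,"wy":0,"wz":0,"dx":0.01,"dy":-0.61,"dz":0,"claw":26},
  {"wx":0,"wy":0,"wz":0,"dx":0.01,"dy":-0.61,"dz":0.4,"claw":26},
  {"wx":0,"wy":0,"wz":0,"dx":0.01,"dy":-0.61,"dz":0.9,"claw":26},
  {"wx":0,"wy":0,"wz":0,"dx":0.01,"dy":-0.61,"dz":0.9,"claw":26},
])

```text
clock: 14.05
tool_pos: [0.4508, 0.1076, 0.1823]
eef_rot: [0.968, 0.249, -0.004, 0.001]
contact_force: [-1.0, -1.0, 0.1]
opening: 0.294
finger_force: 0.0
```

```bash
cat > s2.py <<'E'
from h import *
s=get_state();t=s['tool_pos']
h=np.array([.515,-.004]);a=np.radians(119.2);ey=np.array([np.cos(a),np.sin(a)]);ex=np.array([ey[1],-ey[0]])
print('tcp',(t[:2]-h)@ex,(t[:2]-h)@ey,t[2],s['eef_rot'].round(4),s['opening'],s['q'].round(2))
p,W=snap('wrist','w8.png');Q=W.reshape(-1,3);X=(Q[:,:2]-h)@ex;Y=(Q[:,:2]-h)@ey;z=Q[:,2]
k=(abs(X)<.025)&(abs(Y-.132)<.012)&(z>.117)&(z<.124)
print(k.sum(),'x',np.percentile(X[k],[1,99]).round(4),'y',np.percentile(Y[k],[1,50,99]).round(4))
E
python3 s2.py
```

```text
tcp -0.0015356810510397366 0.12875285277388265 0.18234254201355443 [ 9.684e-01  2.495e-01 -4.500e-03  8.000e-04] 0.294038937408266 [-0.05  0.61 -0.44  2.08  0.48  0.56 -1.9 ]
2012 x [-0.0244  0.0246] y [0.1264 0.1317 0.1373]
```

Call:
step_arm([
  {"wx":0,"wy":0,"wz":0,"dx":0.02,"dy":-0.04,"dz":0.3,"claw":26},
  {"wx":0,"wy":0,"wz":0,"dx":0.02,"dy":-0.04,"dz":0.7,"claw":26},
  {"wx":0,"wy":0,"wz":0,"dx":0.02,"dy":-0.04,"dz":1,"claw":26},
  {"wx":0,"wy":0,"wz":0,"dx":0.02,"dy":-0.04,"dz":1,"claw":26},
  {"wx":0,"wy":0,"wz":0,"dx":0.02,"dy":-0.04,"dz":1,"claw":4},
  {"wx":0,"wy":0,"wz":0,"dx":0.02,"dy":-0.04,"dz":1,"claw":4},
  {"wx":0,"wy":0,"wz":0,"dx":0.02,"dy":-0.04,"dz":1,"claw":4},
], force=15)

```text
clock: 14.8
tool_pos: [0.4543, 0.1138, 0.1075]
eef_rot: [0.968, 0.25, 0.002, 0.0]
contact_force: [0.4, -0.1, 4.3]
opening: 0.13
finger_force: 15.0
```

```bash
python3 - <<'E'
from h import *
s=get_state();print(s['tool_pos'],s['eef_rot'].round(4),s['opening']*88.1,s['finger_force'],s['q'].round(2))
c,d=.1318+.0015,.030  # rel hinge
for th in np.arange(0,1.01,.1):
    y=.132*np.cos(th)-.03*np.sin(th)-.132; z=.132*np.sin(th)+.03*np.cos(th)-.03
    print(round(th,2),'dy %.2f dz %.2f'%(-y/.08,-z/.08))
E
```

```text
[0.45433041 0.11380342 0.10748034] [0.9683 0.2499 0.0018 0.    ] 11.492274745473177 15.001241862773895 [-0.17  0.74 -0.29  2.14  0.61  0.34 -2.03]
0.0 dy -0.00 dz -0.00
0.1 dy 0.05 dz -0.16
0.2 dy 0.11 dz -0.32
0.3 dy 0.18 dz -0.47
0.4 dy 0.28 dz -0.61
0.5 dy 0.38 dz -0.75
0.6 dy 0.50 dz -0.87
0.7 dy 0.63 dz -0.97
0.8 dy 0.77 dz -1.07
0.9 dy 0.92 dz -1.15
1.0 dy 1.07 dz -1.22
```

Call:
step_arm([
  {"wx":0,"wy":0,"wz":0,"dx":0,"dy":0.02,"dz":-0.08,"claw":4},
  {"wx":0,"wy":0,"wz":0,"dx":0,"dy":0.05,"dz":-0.16,"claw":4},
  {"wx":0,"wy":0,"wz":0,"dx":0,"dy":0.08,"dz":-0.24,"claw":4},
  {"wx":0,"wy":0,"wz":0,"dx":0,"dy":0.11,"dz":-0.32,"claw":4},
  {"wx":0,"wy":0,"wz":0,"dx":0,"dy":0.145,"dz":-0.395,"claw":4},
  {"wx":0,"wy":0,"wz":0,"dx":0,"dy":0.18,"dz":-0.47,"claw":4},
], force=25)

```text
clock: 15.4
tool_pos: [0.4607, 0.1019, 0.1443]
eef_rot: [0.968, 0.251, 0.001, -0.001]
contact_force: [4.3, 3.9, -4.3]
opening: 0.126
finger_force: 25.0
```

```bash
cat > s3.py <<'E'
from h import *
s=get_state();t=s['tool_pos'];print(s['clock'],t,s['opening']*88.1,s['q'].round(2))
h=np.array([.515,-.004]);a=np.radians(119.2);ey=np.array([np.cos(a),np.sin(a)]);ex=np.array([ey[1],-ey[0]])
print('tcp',(t[:2]-h)@ex,(t[:2]-h)@ey)
p,W=snap('wrist','w9.png');Q=W.reshape(-1,3);X=(Q[:,:2]-h)@ex;Y=(Q[:,:2]-h)@ey;z=Q[:,2]
k=(abs(X)<.05)&(Y>-.02)&(Y<.16)&(z>.08)
g=k&(X>.036)&(X<.046)&(Y<.085)
if g.sum()>20: 
    m=np.polyfit(Y[g],z[g],1);print('wall slope angle',np.arctan(m[0]),g.sum())
b=(p[...,0]>120)&(p[...,2]<90)&(p[...,0].astype(int)-p[...,2]>60);b=b.ravel()&(abs(X)<.06)&(Y>-.14)&(Y<.12)&(z<.25)
n,l,st,c=cv2.connectedComponentsWithStats(b.reshape(480,640).astype(np.uint8))
for i in range(1,n):
    if st[i,4]>25:
        q=(l==i).ravel();print('brass',st[i,4],np.median(X[q]).round(3),np.median(Y[q]).round(3),np.median(z[q]).round(3))
E
python3 s3.py
```

```text
15.4 [0.46070192 0.10193779 0.14427451] 11.060997204150791 [-0.08  0.68 -0.38  2.1   0.55  0.45 -1.95]
tcp 0.004284785481615762 0.11896528024913797
wall slope angle 0.8436703126036361 5315
brass 882 0.021 0.032 0.11
brass 365 -0.011 0.023 0.106
brass 102 0.03 0.106 0.229
```

Call:
step_arm([
  {"wx":0,"wy":0,"wz":0,"dx":-0.02,"dy":0.05,"dz":-0.07,"claw":4},
  {"wx":0,"wy":0,"wz":0,"dx":-0.02,"dy":0.1,"dz":-0.14,"claw":4},
  {"wx":0,"wy":0,"wz":0,"dx":-0.02,"dy":0.15,"dz":-0.21,"claw":4},
  {"wx":0,"wy":0,"wz":0,"dx":-0.02,"dy":0.2,"dz":-0.28,"claw":4},
  {"wx":0,"wy":0,"wz":0,"dx":-0.02,"dy":0.26,"dz":-0.34,"claw":4},
  {"wx":0,"wy":0,"wz":0,"dx":-0.02,"dy":0.32,"dz":-0.4,"claw":4},
  {"wx":0,"wy":0,"wz":0,"dx":-0.02,"dy":0.38,"dz":-0.45,"claw":4},
  {"wx":0,"wy":0,"wz":0,"dx":-0.02,"dy":0.45,"dz":-0.5,"claw":4},
])

```text
clock: 16.25
tool_pos: [0.4765, 0.0739, 0.185]
eef_rot: [0.968, 0.252, 0.002, -0.003]
contact_force: [-0.4, 12.3, 9.1]
opening: 0.129
finger_force: 25.0
```

```bash
python3 s3.py
```

```text
16.25 [0.47645066 0.07393537 0.18503053] 11.326089068160844 [ 0.05  0.62 -0.47  2.04  0.49  0.58 -1.81]
tcp 0.004370951767578719 0.08683817237903534
wall slope angle 1.1531596738195902 12624
brass 481 0.021 0.0 0.105
brass 225 0.02 0.016 0.115
brass 58 -0.017 -0.047 0.018
brass 261 -0.009 -0.039 0.063
```

Call:
step_arm([
  {"wx":0,"wy":0,"wz":0,"dx":-0.02,"dy":0.04,"dz":-0.06,"claw":4},
  {"wx":0,"wy":0,"wz":0,"dx":-0.02,"dy":0.1,"dz":-0.12,"claw":4},
  {"wx":0,"wy":0,"wz":0,"dx":-0.02,"dy":0.17,"dz":-0.17,"claw":4},
  {"wx":0,"wy":0,"wz":0,"dx":-0.02,"dy":0.24,"dz":-0.21,"claw":4},
  {"wx":0,"wy":0,"wz":0,"dx":-0.02,"dy":0.24,"dz":-0.21,"claw":4},
  {"wx":0,"wy":0,"wz":0,"dx":-0.02,"dy":0.24,"dz":-0.21,"claw":4},
])

```text
clock: 16.9
tool_pos: [0.4873, 0.0537, 0.2016]
eef_rot: [0.968, 0.251, 0.004, -0.001]
contact_force: [8.6, 5.2, -1.7]
opening: 0.13
finger_force: 25.0
```

```bash
python3 s3.py; python3 - <<'E'
from h import *
p,W=snap('top');a=cv2.imread('pics/w9.png');cv2.imwrite('pics/both9.png',cv2.resize(np.hstack([p[:,:,::-1],a]),(800,300),interpolation=cv2.INTER_AREA))
E
```

```text
16.9 [0.48725465 0.05369678 0.20156568] 11.493836028759292 [ 0.11  0.6  -0.49  2.    0.47  0.64 -1.75]
tcp 0.003928398751352234 0.06390062941738603
wall slope angle 0.8338221098058107 14686
brass 570 0.027 -0.07 0.016
brass 329 -0.002 -0.061 0.015
brass 312 -0.016 -0.052 0.015
```

View pics/both9.png

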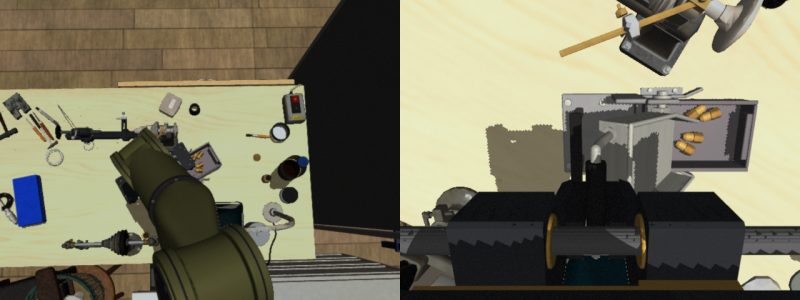

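All four appear to be in the tote: single parts at about (708,138) and (685,147), and a pair near (700,113). I'll verify the pair by its extent.

```bash
python3 - <<'E'
from h import *
h=np.array([.515,-.004]);a=np.radians(119.2);ey=np.array([np.cos(a),np.sin(a)]);ex=np.array([ey[1],-ey[0]])
p,W=snap('wrist');Q=W.reshape(-1,3);X=(Q[:,:2]-h)@ex;Y=(Q[:,:2]-h)@ey;z=Q[:,2];r,g,bl=[p[...,i].astype(int).ravel() for i in range(3)]
b=(r-bl>45)&(r>80)&(abs(X)<.06)&(Y>-.14)&(Y<.12)&(z<.25)
n,l,st,c=cv2.connectedComponentsWithStats(b.reshape(480,640).astype(np.uint8))
for i in range(1,n):
    if st[i,4]>15:
        q=(l==i).ravel();R=cv2.minAreaRect(np.c_[X[q],Y[q]].astype(np.float32));print(st[i,4],np.round(R[0],3),np.round(R[1],3),np.median(z[q]).round(3),z[q].max().round(3))
E
```

```text
906 [0.045 0.087] [0.066 0.029] 0.0 0.006
302 [0.056 0.021] [0.027 0.009] 0.0 0.02
23 [ 0.059 -0.01 ] [0.013 0.001] -0.0 0.001
21 [ 0.059 -0.038] [0.011 0.001] -0.0 0.001
85 [ 0.056 -0.051] [0.007 0.012] 0.0 0.002
958 [ 0.052 -0.084] [0.069 0.015] 0.0 0.005
21 [0.054 0.05 ] [0.007 0.002] 0.0 0.001
78 [ 0.049 -0.135] [0.011 0.011] 0.0 0.002
905 [ 0.03  -0.054] [0.073 0.02 ] 0.015 0.108
30 [0.021 0.111] [0.007 0.009] -0.0 0.002
175 [0.012 0.113] [0.014 0.014] 0.0 0.002
456 [-0.004 -0.059] [0.025 0.013] 0.015 0.019
443 [-0.016 -0.051] [0.025 0.013] 0.015 0.018
165 [-0.057 -0.078] [0.027 0.006] 0.0 0.013
```

```bash
python3 - <<'E'
from h import *
h=np.array([.515,-.004]);a=np.radians(119.2);ey=np.array([np.cos(a),np.sin(a)]);ex=np.array([ey[1],-ey[0]])
p,W=snap('wrist');Q=W.reshape(-1,3);X=(Q[:,:2]-h)@ex;Y=(Q[:,:2]-h)@ey;z=Q[:,2];r,g,bl=[p[...,i].astype(int).ravel() for i in range(3)]
b=(r-bl>45)&(r>80)&(X<.04)&(X>.008)&(Y>-.13)&(Y<0.02)
for lo,hi in((.007,.03),(.03,.2)):
    m=b&(z>lo)&(z<hi);print(lo,m.sum())
    if m.sum()>5: print(np.percentile(X[m],[2,50,98]).round(3),np.percentile(Y[m],[2,50,98]).round(3),cv2.minAreaRect(np.c_[X[m],Y[m]].astype(np.float32)))
    if m.sum()>5: print(np.histogram(Y[m],np.arange(-.13,.03,.005)))
m=b&(z>.007)&(z<.03);i=m.reshape(480,640);v,u=np.where(i)
for yy in range(v.min(),v.max()+1,2): print(''.join('#' if i[yy,x] else '.' for x in range(u.min(),u.max()+1)))
E
```

```text
0.007 886
[0.019 0.027 0.036] [-0.089 -0.07  -0.05 ] ((0.027318621054291725, -0.07007332146167755), (0.043283525854349136, 0.019614463672041893), 80.0810775756836)
(array([  0,   0,   0,   0,   0,   0,   0,   7,  88, 115, 114, 106, 145,
       118, 105,  74,  14,   0,   0,   0,   0,   0,   0,   0,   0,   0,
         0,   0,   0,   0,   0]), array([-1.30000000e-01, -1.25000000e-01, -1.20000000e-01, -1.15000000e-01,
       -1.10000000e-01, -1.05000000e-01, -1.00000000e-01, -9.50000000e-02,
       -9.00000000e-02, -8.50000000e-02, -8.00000000e-02, -7.50000000e-02,
       -7.00000000e-02, -6.50000000e-02, -6.00000000e-02, -5.50000000e-02,
       -5.00000000e-02, -4.50000000e-02, -4.00000000e-02, -3.50000000e-02,
       -3.00000000e-02, -2.50000000e-02, -2.00000000e-02, -1.50000000e-02,
       -1.00000000e-02, -5.00000000e-03,  1.11022302e-16,  5.00000000e-03,
        1.00000000e-02,  1.50000000e-02,  2.00000000e-02,  2.50000000e-02]))
0.03 8
[0.034 0.035 0.037] [-0.028 -0.024 -0.019] ((0.03538551926612854, -0.0238177627325058), (0.010290179401636124, 0.00026664487086236477), 71.491210937
[... 840 characters left out ...]
.........#################...............####......
.............###################..........############....
........########################......##################..
.....#########################......#####################.
..##########################...###########################
##########################################################
.######################.##################################
.....################..#################################..
............#######....############################.......
........................#########.########.###............
........................#############.....................
.............................##...........................
```

Four parts confirmed in the tote. Lowering the tray back along the same arc.

Call:
step_arm([
  {"wx":0,"wy":0,"wz":0,"dx":0,"dy":-0.07,"dz":0.04,"claw":4},
  {"wx":0,"wy":0,"wz":0,"dx":0,"dy":-0.14,"dz":0.09,"claw":4},
  {"wx":0,"wy":0,"wz":0,"dx":0,"dy":-0.2,"dz":0.15,"claw":4},
  {"wx":0,"wy":0,"wz":0,"dx":0,"dy":-0.24,"dz":0.21,"claw":4},
  {"wx":0,"wy":0,"wz":0,"dx":0,"dy":-0.31,"dz":0.26,"claw":4},
  {"wx":0,"wy":0,"wz":0,"dx":0,"dy":-0.37,"dz":0.31,"claw":4},
  {"wx":0,"wy":0,"wz":0,"dx":0,"dy":-0.43,"dz":0.37,"claw":4},
  {"wx":0,"wy":0,"wz":0,"dx":0,"dy":-0.49,"dz":0.43,"claw":4},
])

```text
clock: 17.9
tool_pos: [0.4676, 0.0887, 0.1672]
eef_rot: [0.968, 0.251, 0.004, -0.001]
contact_force: [7.6, 4.8, 0.4]
opening: 0.126
finger_force: 25.0
```

Call:
step_arm([
  {"wx":0,"wy":0,"wz":0,"dx":0,"dy":-0.05,"dz":0.07,"claw":4},
  {"wx":0,"wy":0,"wz":0,"dx":0,"dy":-0.1,"dz":0.14,"claw":4},
  {"wx":0,"wy":0,"wz":0,"dx":0,"dy":-0.15,"dz":0.21,"claw":4},
  {"wx":0,"wy":0,"wz":0,"dx":0,"dy":-0.2,"dz":0.28,"claw":4},
  {"wx":0,"wy":0,"wz":0,"dx":0,"dy":-0.235,"dz":0.355,"claw":4},
  {"wx":0,"wy":0,"wz":0,"dx":0,"dy":-0.27,"dz":0.43,"claw":4},
  {"wx":0,"wy":0,"wz":0,"dx":0,"dy":-0.3,"dz":0.51,"claw":4},
  {"wx":0,"wy":0,"wz":0,"dx":0,"dy":-0.33,"dz":0.59,"claw":4},
])

```text
clock: 18.7
tool_pos: [0.455, 0.1107, 0.1195]
eef_rot: [0.968, 0.251, 0.003, -0.001]
contact_force: [7.2, 4.2, 0.6]
opening: 0.12
finger_force: 25.0
```

Call:
step_arm([
  {"wx":0,"wy":0,"wz":0,"dx":0,"dy":-0.015,"dz":0.04,"claw":4},
  {"wx":0,"wy":0,"wz":0,"dx":0,"dy":-0.03,"dz":0.08,"claw":4},
  {"wx":0,"wy":0,"wz":0,"dx":0,"dy":-0.04,"dz":0.12,"claw":4},
  {"wx":0,"wy":0,"wz":0,"dx":0,"dy":-0.05,"dz":0.15,"claw":4},
  {"wx":0,"wy":0,"wz":0,"dx":0,"dy":-0.05,"dz":0.15,"claw":4},
])

```text
clock: 19.2
tool_pos: [0.4533, 0.1132, 0.1082]
eef_rot: [0.968, 0.25, 0.003, -0.0]
contact_force: [6.9, 2.3, 6.7]
opening: 0.12
finger_force: 25.0
```

```bash
python3 s3.py; python3 s2.py
```

```text
19.2 [0.45332489 0.11320764 0.10816072] 10.559162899918704 [-0.17  0.74 -0.28  2.15  0.62  0.33 -2.04]
tcp 0.0033433168965005568 0.1324019326298181
wall slope angle 0.18565937168758487 4126
brass 75 0.029 0.12 0.193
tcp 0.0033398514358128476 0.13242023882785806 0.10816559934534438 [ 9.682e-01  2.503e-01  3.400e-03 -1.000e-04] 0.12135902301989591 [-0.17  0.74 -0.28  2.15  0.62  0.33 -2.04]
3364 x [-0.0088  0.0246] y [0.1213 0.132  0.1427]
```

The tray is back at its start height with an upward reaction force, so it's resting. Releasing gently and rising straight up.

Call:
step_arm([
  {"wx":0,"wy":0,"wz":0,"dx":0,"dy":0,"dz":0,"claw":14},
  {"wx":0,"wy":0,"wz":0,"dx":0,"dy":0,"dz":0,"claw":20},
  {"wx":0,"wy":0,"wz":0,"dx":0,"dy":0,"dz":0,"claw":26},
  {"wx":0,"wy":0,"wz":0,"dx":0,"dy":0,"dz":0,"claw":26},
  {"wx":0,"wy":0,"wz":0,"dx":0,"dy":0,"dz":-0.2,"claw":26},
  {"wx":0,"wy":0,"wz":0,"dx":0,"dy":0,"dz":-0.6,"claw":26},
  {"wx":0,"wy":0,"wz":0,"dx":0,"dy":0,"dz":-1,"claw":26},
  {"wx":0,"wy":0,"wz":0,"dx":0,"dy":0,"dz":-1,"claw":26},
])

```text
clock: 20.1
tool_pos: [0.4514, 0.1128, 0.1894]
eef_rot: [0.968, 0.25, 0.003, -0.0]
contact_force: [0.1, 0.2, -0.0]
opening: 0.297
finger_force: 0.0
```

Call:
step_arm([
  {"wx":0,"wy":0,"wz":0,"dx":0,"dy":0.4,"dz":-0.5,"claw":26},
  {"wx":0,"wy":0,"wz":0,"dx":0,"dy":0.8,"dz":-1,"claw":26},
  {"wx":0,"wy":0,"wz":0,"dx":0,"dy":0.8,"dz":-1,"claw":26},
  {"wx":0,"wy":0,"wz":0,"dx":0,"dy":0.8,"dz":-1,"claw":26},
])

```text
clock: 20.5
tool_pos: [0.481, 0.0553, 0.2663]
eef_rot: [0.968, 0.249, -0.0, 0.0]
contact_force: [-0.4, -0.3, -1.0]
opening: 0.296
finger_force: 0.0
```

```bash
python3 - <<'E'
from h import *
h=np.array([.515,-.004]);a=np.radians(119.2);ey=np.array([np.cos(a),np.sin(a)]);ex=np.array([ey[1],-ey[0]])
p,W=snap('wrist');Q=W.reshape(-1,3);X=(Q[:,:2]-h)@ex;Y=(Q[:,:2]-h)@ey;z=Q[:,2]
k=(abs(X)<.024)&(abs(Y-.132)<.02)&(z>.1)&(z<.16);print('handle',np.median(Y[k]).round(4),np.percentile(z[k],95).round(4))
f=(abs(X)<.03)&(Y>.01)&(Y<.08)&(z>.08)&(z<.11);print('floor slope',np.polyfit(Y[f],z[f],1).round(4))
k=(abs(X)<.05)&(Y>-.17)&(Y<-.04)&(z>.03)&(z<.042);print('tote x',np.percentile(X[k],[.5,99.5]).round(4),'y',np.percentile(Y[k],[.5,99.5]).round(4))
r,bl=p[...,0].astype(int).ravel(),p[...,2].astype(int).ravel();b=(r-bl>45)&(r>80)&(abs(X)<.04)&(Y>-.13)&(Y<.1)&(z>.007)
print('brass in tote',(b&(z<.03)).sum(),'in tray',(b&(z>.08)).sum())
E
```

```text
handle 0.1305 0.1217
floor slope [0.0001 0.0891]
tote x [-0.0398  0.0455] y [-0.1219 -0.0406]
brass in tote 1230 in tray 515
```

```bash
python3 - <<'E'
from h import *
h=np.array([.515,-.004]);a=np.radians(119.2);ey=np.array([np.cos(a),np.sin(a)]);ex=np.array([ey[1],-ey[0]])
for n in('wrist','top'):
    p,W=snap(n,n+'10.png');Q=W.reshape(-1,3);X=(Q[:,:2]-h)@ex;Y=(Q[:,:2]-h)@ey;z=Q[:,2]
    r,bl=p[...,0].astype(int).ravel(),p[...,2].astype(int).ravel();b=(r-bl>45)&(r>80)&(abs(X)<.045)&(Y>-.13)&(Y<.12)&(z>.007)
    k,l,st,c=cv2.connectedComponentsWithStats(b.reshape(480,640).astype(np.uint8))
    for i in range(1,k):
        if st[i,4]>12:
            q=(l==i).ravel();R=cv2.minAreaRect(np.c_[X[q],Y[q]].astype(np.float32));print(n,st[i],np.round(R[0],3),np.round(R[1],3),np.percentile(z[q],[2,50,98]).round(3),p.reshape(-1,3)[q].mean(0).round())
E
```

```text
wrist [442 152  49  23 666] [ 0.027 -0.07 ] [0.042 0.02 ] [0.011 0.015 0.018] [153. 117.  62.]
wrist [438 190  29  13 315] [-0.003 -0.06 ] [0.025 0.011] [0.011 0.015 0.018] [155. 120.  64.]
wrist [434 201  21  20 256] [-0.011 -0.041] [0.047 0.011] [0.012 0.015 0.018] [159. 123.  66.]
wrist [192 348   8  18  92] [0.029 0.089] [0.001 0.002] [0.344 0.346 0.348] [106.  81.  35.]
wrist [188 370   6  53 200] [0.024 0.089] [0.001 0.009] [0.349 0.351 0.352] [87. 67. 31.]
wrist [431 371   9  52 270] [0.024 0.049] [0.002 0.009] [0.348 0.35  0.352] [115.  88.  40.]
top [308 242  17  14 115] [ 0.027 -0.069] [0.039 0.018] [0.011 0.016 0.02 ] [138. 102.  48.]
top [313 260  12   8  57] [-0.003 -0.058] [0.023 0.01 ] [0.012 0.016 0.023] [141. 105.  50.]
top [312 269  12   6  56] [-0.015 -0.048] [0.022 0.01 ] [0.012 0.016 0.021] [142. 104.  49.]
```

The "tray" pixels are the gripper's own brass rings at z≈0.35. The tray is level and empty, all four parts are in the docked tote, and nothing touches the robot.

```bash
python3 -c "
from plant import workorder
print(workorder.finish_job())"
```

```text
the job is handed in; nothing more can be done
None
```

The job is handed in: the tote is docked home with all four brass parts in it, the tray was lowered gently onto its rest and released, and I kept clear of the loupe and brush but didn't re-measure them; no verdict came back.

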